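# Find the tired vibration mount and fold its tag down

### The job

One of the three blue spring mounts taken from under the solar simulator has gone soft. Press down on their round pads with a fingertip to find out which is the softest, then push the yellow tag on that mount down flat. Leave the other two tags standing, do not lift, tip or shift the mounts, and leave everything else on the bench alone.

Things in the scene. Friction and masses are not known exactly. Their poses are not given: they have to be found in the camera images.
- mount_a: spring vibration mount a: loose, about 0.9 kg, looks the same as the other two. Blue base plate (x -50 to +88 mm, y -35 to +35 mm, 10 mm thick) carrying a cup, a steel coil spring and a round pad, whose top is 70 mm above the bench. Origin: on the bench, on the pad's axis; z up. Its yellow tag's hinge lies along x, centred at x = +70, y = -22 mm, 15 mm above the bench.
- pad_a_top (a point): centre of the flat top of mount a's round pad: black rubber 44 mm across on an aluminium cap 50 mm across. It moves straight down with the pad.
- pad_a (a joint): how far mount a's pad is pressed down, in m: 0 at rest (the spring returns it), 0.012 at its stop. Force grows in proportion to depth, to 8 to 25 N at the stop depending on the mount; the softest spring is less than half as stiff as either of the others.
- tag_a (a joint): angle of mount a's tag, a yellow flap with a red patch, 30 wide (along the mount's x) x 46 long x 3 mm. 0 = standing, leaning 30 degrees from upright to the mount's +y; grows to 1.05 rad = flat (top 16.5 mm above the bench). Starts at 0 to 0.2. A stiff hinge (0.5 to 2 N of push) holds it. Push it over from its back (-y) side, then down; pushed straight down on its edge it can jam.
- tag_a_edge (a point): middle of the free edge of mount a's tag, opposite the hinge; moves with the tag (about 50 to 55 mm above the bench when standing).
- mount_b: spring vibration mount b: loose, about 0.9 kg, looks the same as the other two. Blue base plate (x -50 to +88 mm, y -35 to +35 mm, 10 mm thick) carrying a cup, a steel coil spring and a round pad, whose top is 70 mm above the bench. Origin: on the bench, on the pad's axis; z up. Its yellow tag's hinge lies along x, centred at x = +70, y = -22 mm, 15 mm above the bench.
- pad_b_top (a point): centre of the flat top of mount b's round pad: black rubber 44 mm across on an aluminium cap 50 mm across. It moves straight down with the pad.
- pad_b (a joint): how far mount b's pad is pressed down, in m: 0 at rest (the spring returns it), 0.012 at its stop. Force grows in proportion to depth, to 8 to 25 N at the stop depending on the mount; the softest spring is less than half as stiff as either of the others.
- tag_b (a joint): angle of mount b's tag, a yellow flap with a red patch, 30 wide (along the mount's x) x 46 long x 3 mm. 0 = standing, leaning 30 degrees from upright to the mount's +y; grows to 1.05 rad = flat (top 16.5 mm above the bench). Starts at 0 to 0.2. A stiff hinge (0.5 to 2 N of push) holds it. Push it over from its back (-y) side, then down; pushed straight down on its edge it can jam.
- tag_b_edge (a point): middle of the free edge of mount b's tag, opposite the hinge; moves with the tag (about 50 to 55 mm above the bench when standing).
- mount_c: spring vibration mount c: loose, about 0.9 kg, looks the same as the other two. Blue base plate (x -50 to +88 mm, y -35 to +35 mm, 10 mm thick) carrying a cup, a steel coil spring and a round pad, whose top is 70 mm above the bench. Origin: on the bench, on the pad's axis; z up. Its yellow tag's hinge lies along x, centred at x = +70, y = -22 mm, 15 mm above the bench.
- pad_c_top (a point): centre of the flat top of mount c's round pad: black rubber 44 mm across on an aluminium cap 50 mm across. It moves straight down with the pad.
- pad_c (a joint): how far mount c's pad is pressed down, in m: 0 at rest (the spring returns it), 0.012 at its stop. Force grows in proportion to depth, to 8 to 25 N at the stop depending on the mount; the softest spring is less than half as stiff as either of the others.
- tag_c (a joint): angle of mount c's tag, a yellow flap with a red patch, 30 wide (along the mount's x) x 46 long x 3 mm. 0 = standing, leaning 30 degrees from upright to the mount's +y; grows to 1.05 rad = flat (top 16.5 mm above the bench). Starts at 0 to 0.2. A stiff hinge (0.5 to 2 N of push) holds it. Push it over from its back (-y) side, then down; pushed straight down on its edge it can jam.
- tag_c_edge (a point): middle of the free edge of mount c's tag, opposite the hinge; moves with the tag (about 50 to 55 mm above the bench when standing).
- bolt: steel hex bolt standing on its head, 42 mm tall, head 21 mm across. A bystander: leave it where it is. Origin: about the middle of its underside.
- spare_pad: loose spare rubber pad, a black disc 36 mm across, 12 mm thick. A bystander: leave it where it is. Origin: about the middle of its underside.
- spare_spring: spare steel coil spring standing on end, 42 mm across, 46 mm tall. A bystander: leave it where it is. Origin: about the middle of its underside.
- ref_cell: reference solar cell in a flat aluminium case 50 x 70 x 14 mm with a blue window. A bystander: leave it where it is. Origin: about the middle of its underside.
- multimeter: orange hand-held multimeter lying flat, 95 x 180 mm, 54 mm tall at its dial. A bystander: leave it where it is. Origin: about the middle of its underside.
- screwdriver: red-handled screwdriver lying on the bench, up to 220 mm long along its own x. A bystander: leave it where it is.
- wrench: steel wrench lying on the bench, up to 220 mm long along its own x. A bystander: leave it where it is.
- spray: blue and white spray can, 54 mm across, 160 mm tall. A bystander: leave it where it is. Origin: about the middle of its underside.
Mind the look-alikes: they are no part of the job. What is shaped like the mount_b but turquoise is not meant.

How it is judged:
By the outcome, as a careful person would: the job done as asked, in the order asked, and still so for the second after the job is handed in, with the robot touching nothing.
It also fails if it takes over 50 s, if anything falls off the work surface, if the arm or the gripper's body presses on something with over 40 N, if the wrist force passes 120 N, or if a joint passes its speed limit or range.

### The arm

A 6-joint arm with a two-finger parallel gripper is mounted at the origin on the work surface. World frame = base frame: x ahead of the robot, y to its left, z up, the work surface at z = 0. Lengths are in m, angles in rad, forces in N, time in s.
With the tool pointing down it reaches from about 0.4 to 0.825 m from the base axis. Payload 7 kg.
Tool frame: the origin (TCP) lies midway between the tips of the shut fingers; the grasp point (between the pads) lies 19 mm behind it; z points along the fingers, x is the direction in which the jaws open and shut, and the axes are right-handed (so a half turn about z gives the same grasp; the last joint's range is limited). The gripper opens to 85 mm and grips with 20 to 120 N. Pads are 22 mm wide; open, the fingers measure 114 mm over their backs; the gripper's body (76 mm by 85 mm) begins 54 mm behind the grasp point. The pads swing forward as they close: fully open they stand 13 mm farther back than shut.
Start: joints at [1.471, 0.359, 0.012, 0, -1.224, -0.288], TCP at [0.255, 0.625, 0.231] pointing down, gripper open.
Joint ranges: [-3.07, 3.07], [-1.43, 2.12], [-1.02, 1.25], [-3.03, 1.67], [-3.05, -0], [-3.03, 3.03]. Speed limits (rad/s): [2.39, 2.39, 3.01, 3.14, 3.14, 3.14].

### API

Orientations are given as a unit quaternion [x, y, z, w].
In Python, from workcell import status, eyes, finish_job gives the robot as it stands.
- The arm moves only by the tool drive_tool, never from a script. Its argument "steps" is a list that holds one entry, the list of rows, each a list of 6 numbers: the shift along the tool's x, y, z in m, then the turn, a rotation vector about the tool's x, y, z in degrees. A call has 1 to 5 rows; each row shifts and turns the pose as measured when the row begins, along the tool's axes as they then stand; what a row does not reach is not made up. A row lasts 1/8 s, in which the tool goes at most 62.5 mm and 10.7 degrees, less where a joint would pass 70% of its speed; a pose out of reach is approached as far as the arm can. A call with a gripper value outside its range is refused whole. "gripper" is the closure, from 0 (fully open) to 1 (shut), set as the call begins (left out, the last holds). The fingers move at their own pace and stop on an object; "force" is the grip in N (left out, the last holds). Time passes only in rows, so rows that do not move let the fingers close. It gives the time, the measured TCP pose, the force and the opening at its end, in the units of the state.
- status.read_state(): the state, without advancing time (a new reading comes with each control period).
- eyes.capture(name): name is "side" or "top" or "wrist"; returns the picture (400x640x3 uint8, blue, green, red); there is no depth.
- eyes.camera_info(name): a dict with "fx", "fy", "cx", "cy" (pixels), "R" (3x3) and "t" (3): a world point X has camera coordinates R X + t; the wrist camera has in their place "tool_from_camera" (4x4, takes a point from camera to tool coordinates, whose origin is the TCP and whose axes are the tool frame's). Camera axes: x right, y down, z forward; pixel columns grow to the right and rows downward; lengths in m; the calibration is good to about 2 mm. A picture is of the moment at which its call begins: read the wrist's pose just before it. camera_info takes no time and is no camera call.
- finish_job(): hands the job in, once; it reports no verdict.
The state is a dict: "time_s": time; "joint_pos": joint angles; "dq": joint speeds; "effort": joint torques, N m; "eef_pos": TCP position; "tcp_rot": TCP orientation; "force": force on the tool from outside, world axes, zero at the start; "moment": the same for the moment, N m; "grip_width": finger opening in m.
Only numpy, scipy, OpenCV 4.12 (cv2) and the standard library are available. Lean on these libraries where they do the work, as an engineer would, in place of code of your own. Each camera call takes 0.05 s, during which the arm holds its last target.

## Working session

There is one attempt and no reset: what is moved stays moved. The work goes in short steps, Python scripts to look and compute and a tool call to move; the robot and the scene stay as the last step left them, time stands still between calls to the robot, and variables do not carry over. Pictures are saved under pics/ and viewed, and the job is handed in when it is done.

Besides the shell and the picture viewer there is one more tool, called after ">>>" by a JSON object that holds its "op" and its "data", one argument or row to a line. drive_tool: Moves the arm, as the interface text tells. Its arguments: {"type":"object","properties":{"steps":{"type":"array","items":{"type":"array","items":{"type":"array","items":{"type":"number"}}}},"gripper":{"type":"number"},"force":{"type":"number"}},"required":["steps"]}

```bash
mkdir -p pics; ls; python3 - <<'E'
from workcell import status, eyes
import cv2
print(status.read_state())
for n in ["top","side","wrist"]:
    im=eyes.capture(n); cv2.imwrite(f"pics/{n}0.png",im); print(n,eyes.camera_info(n))
E
```

```text
pics
{'time_s': 0.0, 'joint_pos': array([ 1.47112226e+00,  3.59414455e-01,  1.10537657e-02, -3.37545671e-04,
       -1.22409649e+00, -2.88125542e-01]), 'dq': array([-8.33729061e-04, -4.45994832e-04, -1.78918826e-03, -5.80115931e-04,
        1.07211249e-03,  6.95230256e-05]), 'effort': array([-5.29598547e-04, -5.83323669e+01,  2.93421614e+01,  6.93719611e+00,
       -5.84464913e-03, -1.99212133e-05]), 'eef_pos': array([0.25508359, 0.62442567, 0.23034591]), 'tcp_rot': array([-5.57557529e-01,  8.30137872e-01, -5.38693443e-04, -6.51614330e-04]), 'force': array([-0.98883908, -0.50447744, -0.21611112]), 'moment': array([ 0.03417849, -0.02699874, -0.01232819]), 'grip_width': 0.08520029733492795}
top {'fx': 412.6537186287733, 'fy': 412.6537186287733, 'cx': 317.81958846703094, 'cy': 197.5044910757979, 'R': array([[-0.02581618, -0.99964917, -0.0059216 ],
       [-0.98708837,  0.02642763, -0.15798143],
       [ 0.1580825 ,  0.00176666, -0.98742433]]), 't': array([0.00549665, 0.51204966, 1.50296948])}
side {'fx': 363.16507754913374, 'fy': 363.16507754913374, 'cx': 316.9333284368099, 'cy': 199.94558671251647, 'R': array([[ 0.81705621, -0.57646221, -0.01050999],
       [-0.42701047, -0.59277932, -0.68284313],
       [ 0.38740315,  0.5624091 , -0.73048942]]), 't': array([-0.42161027,  0.2505965 ,  0.9259245 ])}
wrist {'fx': 294.30983489318686, 'fy': 294.30983489318686, 'cx': 316.0734676854672, 'cy': 202.56302823661483, 'tool_from_camera': array([[ 9.99999181e-01,  1.17981857e-03,  4.95038979e-04,
         6.46377619e-05],
       [-1.27546800e-03,  9.49800627e-01,  3.12853227e-01,
        -7.98654171e-02],
       [-1.01078286e-04, -3.12853602e-01,  9.49801355e-01,
        -1.42410690e-01],
       [ 0.00000000e+00,  0.00000000e+00,  0.00000000e+00,
         1.00000000e+00]])}
```

View pics/top0.png

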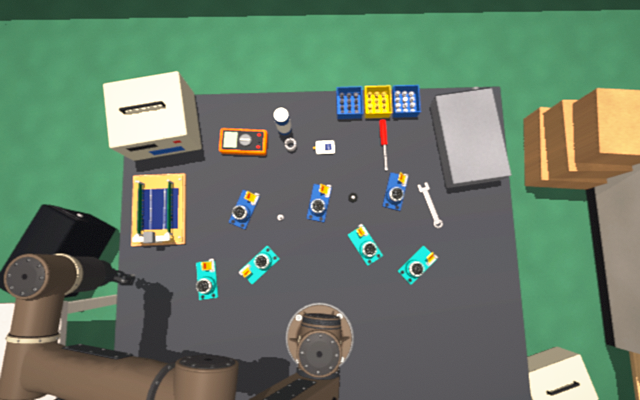

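View pics/side0.png

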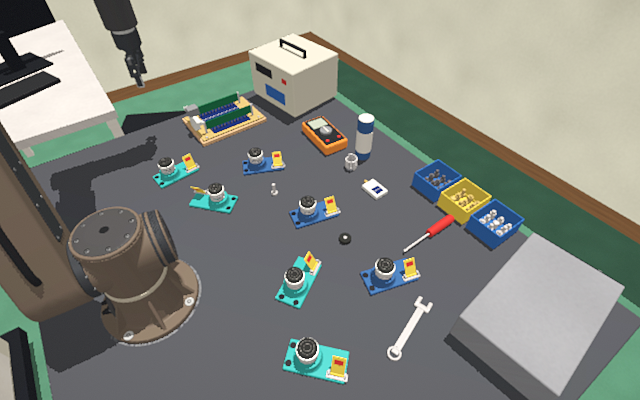

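View pics/wrist0.png

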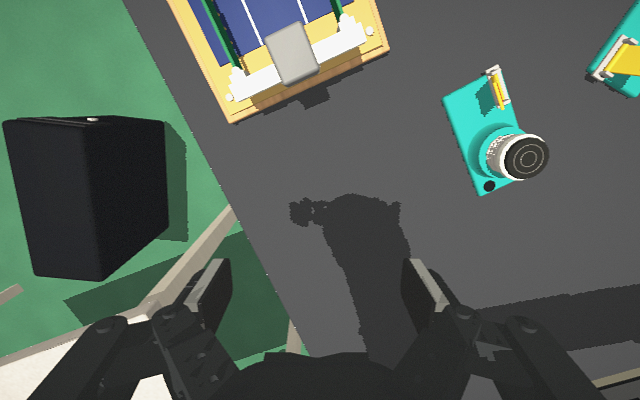

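The top view shows three blue mounts at (241,209), (319,202) and (396,190). The four turquoise look-alikes at (206,280), (260,263), (366,244) and (418,264) are not meant. I'll measure the blue ones and confirm them in a crop.

```bash
cat > h.py <<'E'
import numpy as np, cv2
from workcell import status, eyes
from scipy.spatial.transform import Rotation as Ro
def ray(n,u,v,z,st=None):
    c=eyes.camera_info(n); d=np.array([(u-c['cx'])/c['fx'],(v-c['cy'])/c['fy'],1.])
    if n=='wrist':
        T=np.eye(4);T[:3,:3]=Ro.from_quat(st['tcp_rot']).as_matrix();T[:3,3]=st['eef_pos'];M=T@c['tool_from_camera']
        o=M[:3,3];w=M[:3,:3]@d
    else:
        o=-c['R'].T@c['t'];w=c['R'].T@d
    return o+w*(z-o[2])/w[2]
def proj(n,X,st=None):
    c=eyes.camera_info(n);X=np.array(X,float)
    if n=='wrist':
        T=np.eye(4);T[:3,:3]=Ro.from_quat(st['tcp_rot']).as_matrix();T[:3,3]=st['eef_pos'];M=np.linalg.inv(T@c['tool_from_camera'])
        p=M[:3,:3]@X+M[:3,3]
    else: p=c['R']@X+c['t']
    return np.array([c['fx']*p[0]/p[2]+c['cx'],c['fy']*p[1]/p[2]+c['cy']])
E
python3 - <<'E'
from h import *
for n in ['top','side']:
    im=cv2.imread(f'pics/{n}0.png');hsv=cv2.cvtColor(im,cv2.COLOR_BGR2HSV)
    m=cv2.inRange(hsv,(103,120,80),(125,255,255))
    my=cv2.inRange(hsv,(18,120,120),(35,255,255))
    for nm,mm in (('blue',m),('yel',my)):
        k,l,s,c=cv2.connectedComponentsWithStats(mm)
        print(n,nm,[(s[i].tolist(),c[i].round(1).tolist()) for i in range(1,k) if s[i][4]>15])
im=cv2.imread('pics/top0.png')
a=cv2.resize(im[160:235,220:420],None,fx=4,fy=4,interpolation=cv2.INTER_CUBIC);cv2.imwrite('pics/top0c.png',a)
im=cv2.imread('pics/side0.png')
a=cv2.resize(im[140:300,235:435],None,fx=3.7,fy=3.7,interpolation=cv2.INTER_CUBIC);cv2.imwrite('pics/side0c.png',a)
E
```

```text
top blue [([393, 85, 28, 33, 530], [406.9, 100.7]), ([336, 86, 27, 33, 635], [349.3, 102.5]), ([151, 147, 33, 8, 111], [166.8, 150.2]), ([383, 173, 23, 38, 360], [392.5, 192.2]), ([307, 184, 23, 38, 336], [317.3, 204.1]), ([171, 189, 7, 39, 212], [173.9, 207.7]), ([142, 190, 7, 39, 240], [145.4, 208.3]), ([152, 190, 11, 39, 420], [157.0, 208.9]), ([229, 190, 27, 39, 323], [243.0, 211.5]), ([165, 197, 2, 31, 32], [166.0, 212.5])]
top yel [([364, 85, 28, 33, 872], [377.6, 101.1]), ([598, 89, 42, 65, 2553], [619.2, 120.5]), ([563, 100, 13, 71, 442], [569.2, 131.3]), ([540, 107, 9, 73, 241], [543.2, 146.6]), ([220, 130, 46, 23, 119], [249.6, 146.0]), ([399, 172, 7, 11, 43], [401.6, 177.4]), ([132, 175, 53, 68, 1118], [160.9, 200.2]), ([320, 184, 9, 10, 55], [323.7, 188.7]), ([245, 191, 11, 11, 68], [250.2, 196.6]), ([357, 227, 8, 9, 42], [360.5, 231.4]), ([141, 229, 27, 6, 80], [155.9, 231.4]), ([427, 252, 8, 10, 38], [430.4, 257.2]), ([202, 262, 10, 8, 65], [206.8, 265.3]), ([242, 268, 9, 10, 45], [245.8, 272.1])]
side blue [([266, 84, 19, 21, 173], [275.1, 94.1]), ([200, 103, 37, 16, 137], [217.3, 110.8]), ([212, 115, 38, 18, 164], [230.1, 123.9]), ([358, 120, 16, 14, 154], [365.0, 127.2]), ([355, 152, 15, 8, 74], [362.5, 155.9]), ([243, 157, 41, 18, 369], [259.0, 166.6]), ([412, 159, 50, 44, 982], [434.1, 179.1]), ([466, 199, 59, 50, 1310], [493.7, 223.3]), ([289, 201, 50, 28, 523], [310.2, 215.9]), ([360, 258, 59, 38, 736], [384.9, 278.8])]
side yel [([203, 117, 60, 24, 114], [232.0, 128.2]), ([196, 131, 12, 7, 37], [200.9, 133.8]), ([326, 139, 20, 8, 20], [335.5, 142.6]), ([272, 151, 10, 15, 109], [276.8, 158.6]), ([182, 154, 14, 16, 112], [188.7, 161.6]), ([437, 177, 55, 48, 1416], [462.7, 199.4]), ([191, 186, 14, 7, 35], [197.6, 189.3]), ([324, 196, 13, 18, 133], [330.4, 204.7]), ([304, 251, 14, 19, 119], [310.5, 260.8]), ([404, 257, 13, 20, 163], [409.9, 267.6]), ([330, 356, 16, 21, 206], [337.6, 367.2])]
```

View pics/top0c.png

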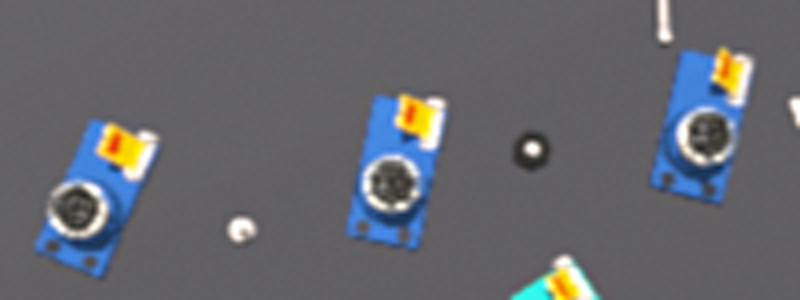

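View pics/side0c.png

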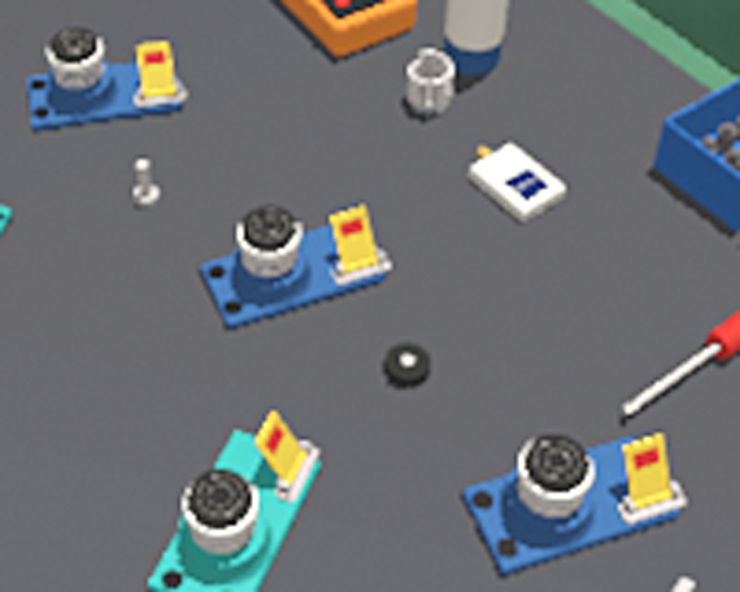

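The crops confirm three blue mounts, each with a pad and a standing yellow tag. In the top crop the pads are at (78,208), (391,183) and (707,135), with plate corners clearly visible.

```bash
python3 - <<'E'
from h import *
t=lambda x,y:((x+.5)/4-.5+220,(y+.5)/4-.5+160)
s=lambda x,y:((x+.5)/3.7-.5+235,(y+.5)/3.7-.5+140)
D=[((78,208),(76,42),(37,247),(102,277),(92,120)),((391,183),(270,228),(347,235),(417,248),(377,95)),((707,135),(556,460),(651,186),(721,203),(683,50))]
for i,(pt,ps,c1,c2,c3) in enumerate(D):
    a=ray('top',*t(*pt),.07);b=ray('side',*s(*ps),.07)
    C=[ray('top',*t(*c),.01)[:2] for c in (c1,c2,c3)]
    e=C[2]-C[0]; f=C[0]-C[1]
    yaw=np.degrees([np.arctan2(e[1],e[0]),np.arctan2(f[1],f[0])-np.pi/2])
    # origin from corners: c1=(-50,35), c2=(-50,-35), c3=(88,35)
    print(i+1,a[:2].round(4),b[:2].round(4),'yaw',yaw.round(1),'len',np.linalg.norm(e).round(4),np.linalg.norm(f).round(4), 'dist',np.hypot(*a[:2]).round(3))
    y=np.radians(yaw[0]*.65+yaw[1]*.35);R=np.array([[np.cos(y),-np.sin(y)],[np.sin(y),np.cos(y)]])
    print('  from corners',[ (c-R@np.array(l)).round(4).tolist() for c,l in zip(C,[(-.05,.035),(-.05,-.035),(.088,.035)])])
E
```

```text
1 [0.4628 0.2807] [0.4644 0.2838] yaw [-23.2 -26. ] len 0.1314 0.0686 dist 0.541
  from corners [[0.4657, 0.2787], [0.4644, 0.2809], [0.4606, 0.2835]]
2 [ 0.4782 -0.0056] [ 0.4778 -0.0085] yaw [-13.3 -12.1] len 0.1378 0.0674 dist 0.478
  from corners [[0.4791, -0.0078], [0.4805, -0.0054], [0.4787, -0.0087]]
3 [ 0.515  -0.2967] [ 0.5143 -0.2979] yaw [-15.9 -15.4] len 0.1364 0.0679 dist 0.594
  from corners [[0.5158, -0.2995], [0.5168, -0.2976], [0.5142, -0.2995]]
```

>>> {"op": "drive_tool", "data": {
  "steps": [
    [[0.034,-0.046,0,0,0,0],[0.034,-0.046,0,0,0,0],[0.034,-0.046,0,0,0,0],[0.034,-0.046,0,0,0,0],[0.034,-0.046,0,0,0,0]]
  ],
  "gripper": 1,
  "force": 60
}}

```text
time_s: 0.78
eef_pos: [0.4053, 0.3758, 0.2283]
tcp_rot: [-0.56, 0.829, -0.002, -0.002]
force: [1.6, 0.8, -0.1]
grip_width: 0.0
```

```bash
cat >> h.py <<'E'
M={1:(.4636,.282,-24.),2:(.4782,-.007,-12.9),3:(.515,-.2975,-15.7)}
def goal(p,yaw=None):
    """tool-frame shift to world point p, and rotvec so tool x = -mount y"""
    s=status.read_state();R=Ro.from_quat(s['tcp_rot'])
    d=R.inv().apply(np.array(p)-s['eef_pos'])
    print('t',s['time_s'],'pos',s['eef_pos'].round(4),'F',s['force'].round(2),'shift',d.round(4))
    if yaw is not None:
        y=np.radians(yaw);x=np.array([np.sin(y),-np.cos(y),0]);z=np.array([0,0,-1.]);T=np.c_[x,np.cross(z,x),z]
        print('rot deg',(R.inv()*Ro.from_matrix(T)).as_rotvec(degrees=True).round(2))
def loc(i,x,y,z):
    m=M[i];c,s=np.cos(np.radians(m[2])),np.sin(np.radians(m[2]));return [m[0]+c*x-s*y,m[1]+s*x+c*y,z]
E
python3 - <<'E'
from h import *
goal(loc(1,0,0,.1),-24.)
E
```

```text
t 0.775 pos [0.4053 0.3758 0.2283] F [ 1.63  0.82 -0.11] shift [ 0.0647 -0.0889  0.1287]
rot deg [-0.04 -0.27  2.11]
```

>>> {"op": "drive_tool", "data": {
  "steps": [
    [[0.034,-0.046,0,0,0,2],[0.032,-0.044,0,0,0,0],[0,0,0.04,0,0,0],[0,0,0,0,0,0]]
  ]
}}

```text
time_s: 1.27
eef_pos: [0.4653, 0.2725, 0.1886]
tcp_rot: [-0.543, 0.84, -0.002, -0.002]
force: [0.1, 0.8, -0.1]
grip_width: -0.0002
```

```bash
python3 - <<'E'
from h import *
goal(loc(1,0,0,.08),-24.)
s=status.read_state()
im=eyes.capture('wrist')
for p in [loc(1,0,0,.07),loc(1,88,35,10)and loc(1,.088,.035,.01),loc(1,.088,-.035,.01),loc(1,-.05,.035,.01),loc(1,-.05,-.035,.01)]:
    q=proj('wrist',p,s);print(q.round(1));cv2.circle(im,tuple(q.round().astype(int).tolist()),2,(255,0,255),-1)
cv2.imwrite('pics/w1.png',im)
E
```

```text
t 1.275 pos [0.4653 0.2725 0.1886] F [ 0.09  0.81 -0.08] shift [-0.0084  0.0056  0.1085]
rot deg [-0.06 -0.24 -0.24]
[306.7 202.1]
[273.3 103.2]
[341. 103.]
[278.9 226.7]
[338.3 226.4]
```

View pics/w1.png

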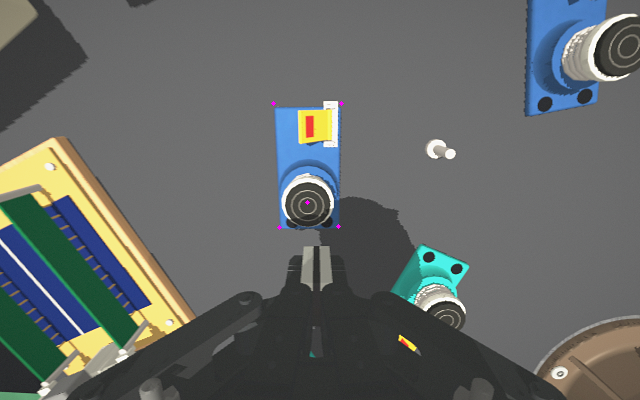

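>>> {"op": "drive_tool", "data": {
  "steps": [
    [[-0.008,0.004,0.05,0,0,0],[0,0,0.05,0,0,0],[0,0,0,0,0,0]]
  ]
}}

```text
time_s: 1.7
eef_pos: [0.4693, 0.2879, 0.095]
tcp_rot: [-0.545, 0.838, -0.001, 0.005]
force: [0.4, 0.2, -0.1]
grip_width: 0.0
```

```bash
python3 - <<'E'
from h import *
goal(loc(1,0,0,.073),-24.)
E
```

```text
t 1.7 pos [0.4693 0.2879 0.095 ] F [ 0.44  0.23 -0.1 ] shift [0.0079 0.003  0.0219]
rot deg [-0.42  0.41  0.1 ]
```

>>> {"op": "drive_tool", "data": {
  "steps": [
    [[0.008,0.003,0.01,0,0,0],[0,0,0.005,0,0,0],[0,0,0,0,0,0]]
  ]
}}

```text
time_s: 2.08
eef_pos: [0.4653, 0.2849, 0.0848]
tcp_rot: [-0.547, 0.837, -0.001, 0.009]
force: [-0.2, 0.1, -0.5]
grip_width: 0.0001
```

```bash
python3 - <<'E'
from h import *
goal(loc(1,0,0,.073),-24.)
E
```

```text
t 2.075 pos [0.4653 0.2849 0.0848] F [-0.22  0.11 -0.53] shift [0.0035 0.0005 0.0118]
rot deg [-0.6   0.82  0.26]
```

>>> {"op": "drive_tool", "data": {
  "steps": [
    [[0.003,0,0.006,-0.6,0.8,0],[0,0,0.006,0,0,0],[0,0,0.002,0,0,0],[0,0,0,0,0,0]]
  ]
}}

```text
time_s: 2.58
eef_pos: [0.4649, 0.2826, 0.0712]
tcp_rot: [-0.546, 0.838, 0.0, 0.001]
force: [0.3, 0.7, 0.3]
grip_width: 0.0
```

>>> {"op": "drive_tool", "data": {
  "steps": [
    [[0,0,0.003,0,0,0],[0,0,0,0,0,0]]
  ]
}}

```text
time_s: 2.82
eef_pos: [0.4651, 0.2828, 0.0685]
tcp_rot: [-0.547, 0.837, 0.0, 0.001]
force: [-0.9, -0.0, 3.7]
grip_width: -0.0002
```

>>> {"op": "drive_tool", "data": {
  "steps": [
    [[0,0,0.003,0,0,0],[0,0,0,0,0,0]]
  ]
}}

```text
time_s: 3.08
eef_pos: [0.4652, 0.2828, 0.0663]
tcp_rot: [-0.547, 0.837, 0.0, 0.001]
force: [-2.5, -1.8, 6.9]
grip_width: -0.0
```

>>> {"op": "drive_tool", "data": {
  "steps": [
    [[0,0,0.003,0,0,0],[0,0,0,0,0,0]]
  ]
}}

```text
time_s: 3.32
eef_pos: [0.4652, 0.2829, 0.0647]
tcp_rot: [-0.547, 0.837, 0.0, 0.001]
force: [-4.2, -0.7, 10.7]
grip_width: 0.0
```

>>> {"op": "drive_tool", "data": {
  "steps": [
    [[0,0,0,0,0,0],[0,0,0,0,0,0]]
  ]
}}

```text
time_s: 3.58
eef_pos: [0.4652, 0.2828, 0.0661]
tcp_rot: [-0.547, 0.837, 0.0, 0.002]
force: [-2.3, -2.0, 7.8]
grip_width: 0.0001
```

>>> {"op": "drive_tool", "data": {
  "steps": [
    [[0,0,-0.01,0,0,0],[0,0,-0.04,0,0,0],[0,0,-0.05,0,0,0],[0,0,0,0,0,0]]
  ]
}}

```text
time_s: 4.08
eef_pos: [0.4647, 0.2824, 0.1698]
tcp_rot: [-0.547, 0.837, -0.0, 0.001]
force: [0.4, 0.4, -0.9]
grip_width: -0.0001
```

```bash
python3 - <<'E'
from h import *
goal(loc(2,0,0,.14),-12.9)
E
```

```text
t 4.075 pos [0.4647 0.2824 0.1698] F [ 0.36  0.44 -0.86] shift [ 0.2598 -0.1284  0.0294]
rot deg [ -0.11   0.13 -10.74]
```

>>> {"op": "drive_tool", "data": {
  "steps": [
    [[0.052,-0.026,0,0,0,0],[0.052,-0.026,0,0,0,0],[0.052,-0.026,0,0,0,0],[0.052,-0.026,0,0,0,0],[0.052,-0.026,0,0,0,0]]
  ]
}}

```text
time_s: 4.7
eef_pos: [0.4788, -0.0124, 0.1681]
tcp_rot: [-0.55, 0.835, 0.001, 0.002]
force: [1.7, 0.2, 0.2]
grip_width: -0.0002
```

>>> {"op": "drive_tool", "data": {
  "steps": [
    [[0,0,0,0,0,-10],[0,0,0,0,0,0]]
  ]
}}

```text
time_s: 4.95
eef_pos: [0.4773, -0.0167, 0.1671]
tcp_rot: [-0.619, 0.785, 0.001, 0.001]
force: [0.1, -0.5, 0.0]
grip_width: -0.0
```

```bash
python3 - <<'E'
from h import *
goal(loc(2,0,0,.08),-12.9)
s=status.read_state()
im=eyes.capture('wrist')
for p in [loc(2,0,0,.07),loc(2,.088,.035,.01),loc(2,.088,-.035,.01),loc(2,-.05,.035,.01),loc(2,-.05,-.035,.01)]:
    q=proj('wrist',p,s);print(q.round(1));cv2.circle(im,tuple(q.round().astype(int).tolist()),2,(255,0,255),-1)
cv2.imwrite('pics/w2.png',im)
E
```

```text
t 4.95 pos [ 0.4773 -0.0167  0.1671] F [ 0.05 -0.49  0.04] shift [-0.0095  0.0014  0.0871]
rot deg [ 0.04  0.13 -0.62]
[304.9 205.1]
[268.9  98.5]
[341.9  97.8]
[276.4 230.7]
[339.6 230.2]
```

View pics/w2.png

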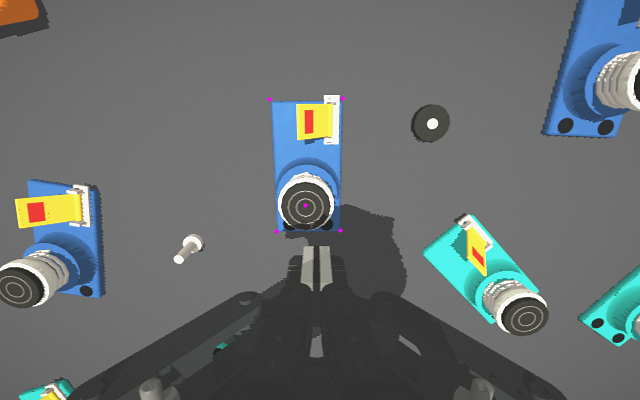

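The marked model points sit on mount 2 (pad at 305,205) to about 1 px. Pressing it the same way.

>>> {"op": "drive_tool", "data": {
  "steps": [
    [[-0.009,0.001,0.03,0,0,0],[0,0,0.04,0,0,0],[0,0,0.01,0,0,0],[0,0,0,0,0,0]]
  ]
}}

```text
time_s: 5.5
eef_pos: [0.4794, -0.0042, 0.0862]
tcp_rot: [-0.615, 0.788, 0.001, 0.001]
force: [0.1, -0.9, 0.4]
grip_width: -0.0002
```

```bash
python3 - <<'E'
from h import *
goal(loc(2,0,0,.072),-12.9)
E
```

```text
t 5.5 pos [ 0.4794 -0.0042  0.0862] F [ 0.13 -0.91  0.45] shift [0.0031 0.0005 0.0142]
rot deg [-0.04  0.16 -1.18]
```

>>> {"op": "drive_tool", "data": {
  "steps": [
    [[0.003,0,0.008,0,0,0],[0,0,0.006,0,0,0],[0,0,0.001,0,0,0],[0,0,0,0,0,0]]
  ]
}}

```text
time_s: 6.0
eef_pos: [0.4805, -0.0064, 0.073]
tcp_rot: [-0.615, 0.789, -0.0, 0.003]
force: [0.2, 0.0, -0.2]
grip_width: -0.0001
```

>>> {"op": "drive_tool", "data": {
  "steps": [
    [[0,0,0.003,0,0,0],[0,0,0,0,0,0]]
  ]
}}

```text
time_s: 6.25
eef_pos: [0.4808, -0.0063, 0.0702]
tcp_rot: [-0.615, 0.789, -0.0, 0.004]
force: [1.0, 0.1, 0.0]
grip_width: 0.0
```

>>> {"op": "drive_tool", "data": {
  "steps": [
    [[0,0,0.003,0,0,0],[0,0,0,0,0,0]]
  ]
}}

```text
time_s: 6.5
eef_pos: [0.4811, -0.0063, 0.0673]
tcp_rot: [-0.615, 0.789, -0.0, 0.004]
force: [-0.7, -0.4, 2.1]
grip_width: -0.0002
```

>>> {"op": "drive_tool", "data": {
  "steps": [
    [[0,0,0.003,0,0,0],[0,0,0,0,0,0]]
  ]
}}

```text
time_s: 6.75
eef_pos: [0.4811, -0.0063, 0.0643]
tcp_rot: [-0.615, 0.789, -0.001, 0.004]
force: [-1.5, 0.8, 4.2]
grip_width: -0.0
```

>>> {"op": "drive_tool", "data": {
  "steps": [
    [[0,0,0,0,0,0],[0,0,0,0,0,0]]
  ]
}}

```text
time_s: 7.0
eef_pos: [0.4811, -0.0063, 0.0645]
tcp_rot: [-0.615, 0.789, -0.001, 0.004]
force: [-1.2, -0.3, 4.3]
grip_width: -0.0001
```

>>> {"op": "drive_tool", "data": {
  "steps": [
    [[0,0,-0.01,0,0,0],[0,0,-0.04,0,0,0],[0,0,-0.05,0,0,0],[0,0,0,0,0,0]]
  ]
}}

```text
time_s: 7.5
eef_pos: [0.4801, -0.0069, 0.1683]
tcp_rot: [-0.615, 0.789, -0.0, 0.003]
force: [0.0, -0.8, -0.8]
grip_width: -0.0001
```

```bash
python3 - <<'E'
from h import *
goal(loc(3,0,0,.14),-15.7)
E
```

```text
t 7.5 pos [ 0.4801 -0.0069  0.1683] F [ 0.05 -0.77 -0.84] shift [ 0.2735 -0.1046  0.0274]
rot deg [-0.27  0.29  1.59]
```

Mount 2 gives about 0.7 N/mm against about 1.8 N/mm for mount 1. I'll test mount 3 as well before deciding.

>>> {"op": "drive_tool", "data": {
  "steps": [
    [[0.054,-0.021,0,0,0,0],[0.054,-0.021,0,0,0,0],[0.054,-0.021,0,0,0,0],[0.054,-0.021,0,0,0,0],[0.054,-0.021,0,0,0,1]]
  ]
}}

```text
time_s: 8.12
eef_pos: [0.518, -0.2977, 0.1677]
tcp_rot: [-0.612, 0.791, -0.0, 0.005]
force: [0.4, 1.6, 0.5]
grip_width: -0.0001
```

>>> {"op": "drive_tool", "data": {
  "steps": [
    [[0,0,0,0,0,0],[0,0,0,0,0,0]]
  ]
}}

```text
time_s: 8.38
eef_pos: [0.5165, -0.3011, 0.1655]
tcp_rot: [-0.609, 0.793, 0.001, 0.004]
force: [0.0, 0.7, -0.6]
grip_width: 0.0001
```

```bash
python3 - <<'E'
from h import *
goal(loc(3,0,0,.08),-15.7)
s=status.read_state()
im=eyes.capture('wrist')
for p in [loc(3,0,0,.07),loc(3,.088,.035,.01),loc(3,.088,-.035,.01),loc(3,-.05,.035,.01),loc(3,-.05,-.035,.01)]:
    q=proj('wrist',p,s);print(q.round(1));cv2.circle(im,tuple(q.round().astype(int).tolist()),2,(255,0,255),-1)
cv2.imwrite('pics/w3.png',im)
E
```

```text
t 8.375 pos [ 0.5165 -0.3011  0.1655] F [ 0.02  0.72 -0.59] shift [-0.0024  0.0026  0.0855]
rot deg [-0.15  0.46  0.76]
[313.2 207.1]
[278.7  99.1]
[351.9 100.3]
[281.9 231.8]
[345.4 232.9]
```

View pics/w3.png

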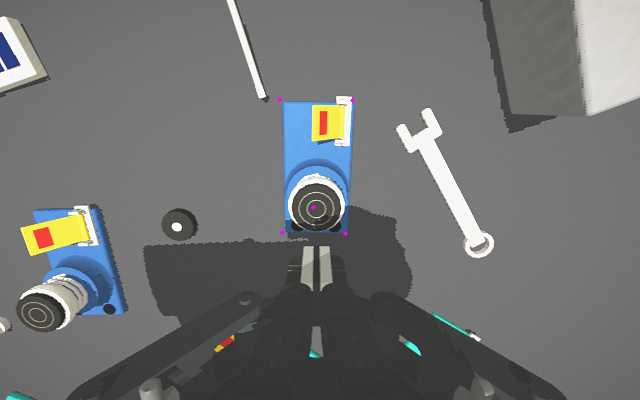

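The pad is at (317,207), about 4 px (2 mm) right of the prediction, so no sideways correction is needed.

>>> {"op": "drive_tool", "data": {
  "steps": [
    [[0,0.002,0.03,0,0,0],[0,0,0.04,0,0,0],[0,0,0.01,0,0,0],[0,0,0,0,0,0]]
  ]
}}

```text
time_s: 8.93
eef_pos: [0.5166, -0.2955, 0.0863]
tcp_rot: [-0.612, 0.791, -0.0, 0.005]
force: [0.3, -0.1, 0.3]
grip_width: -0.0003
```

```bash
python3 - <<'E'
from h import *
goal(loc(3,0,-.002,.072),-15.7)
E
```

```text
t 8.925 pos [ 0.5166 -0.2955  0.0863] F [ 0.31 -0.13  0.26] shift [0.0045 0.0011 0.0143]
rot deg [-0.35  0.46  1.19]
```

>>> {"op": "drive_tool", "data": {
  "steps": [
    [[0.004,0.001,0.008,0,0,0],[0,0,0.006,0,0,0],[0,0,0.001,0,0,0],[0,0,0,0,0,0]]
  ]
}}

```text
time_s: 9.43
eef_pos: [0.5167, -0.2994, 0.0738]
tcp_rot: [-0.613, 0.79, -0.002, 0.006]
force: [-0.8, -1.3, 0.8]
grip_width: -0.0
```

>>> {"op": "drive_tool", "data": {
  "steps": [
    [[0,0,0.003,0,0,0],[0,0,0,0,0,0]]
  ]
}}

```text
time_s: 9.68
eef_pos: [0.5169, -0.2995, 0.0709]
tcp_rot: [-0.613, 0.79, -0.002, 0.007]
force: [0.1, -0.3, -0.7]
grip_width: 0.0003
```

>>> {"op": "drive_tool", "data": {
  "steps": [
    [[0,0,0.003,0,0,0],[0,0,0,0,0,0]]
  ]
}}

```text
time_s: 9.93
eef_pos: [0.5173, -0.2997, 0.0683]
tcp_rot: [-0.613, 0.79, -0.003, 0.007]
force: [-1.3, 1.4, 3.5]
grip_width: -0.0005
```

>>> {"op": "drive_tool", "data": {
  "steps": [
    [[0,0,0.003,0,0,0],[0,0,0,0,0,0]]
  ]
}}

```text
time_s: 10.18
eef_pos: [0.5173, -0.2997, 0.0659]
tcp_rot: [-0.613, 0.79, -0.003, 0.007]
force: [-3.0, 1.9, 7.2]
grip_width: -0.0002
```

>>> {"op": "drive_tool", "data": {
  "steps": [
    [[0,0,0,0,0,0],[0,0,0,0,0,0]]
  ]
}}

```text
time_s: 10.42
eef_pos: [0.5173, -0.2997, 0.0666]
tcp_rot: [-0.613, 0.79, -0.003, 0.007]
force: [-1.9, 1.5, 5.4]
grip_width: -0.0
```

>>> {"op": "drive_tool", "data": {
  "steps": [
    [[0,0,-0.01,0,0,0],[0,0,-0.04,0,0,0],[0,0,-0.05,0,0,0],[0,0,0,0,0,0]]
  ]
}}

```text
time_s: 10.92
eef_pos: [0.5155, -0.3, 0.1698]
tcp_rot: [-0.613, 0.79, -0.003, 0.006]
force: [0.8, -0.5, -0.6]
grip_width: 0.0004
```

```bash
python3 - <<'E'
from h import *
goal(loc(2,.07,-.055,.17),-12.9)
E
```

```text
t 10.925 pos [ 0.5155 -0.3     0.1698] F [ 0.84 -0.45 -0.56] shift [-0.2214  0.0376  0.0009]
rot deg [-0.67  0.39 -1.5 ]
```

Mount 3 gives about 1.6 N/mm, so mount 2, the middle one, is clearly the softest. Next I'll go behind its tag, on the -y side.

>>> {"op": "drive_tool", "data": {
  "steps": [
    [[-0.06,0.01,0,-0.6,0.4,-1.5],[-0.06,0.01,0,0,0,0],[-0.06,0.01,0,0,0,0],[-0.045,0.01,0,0,0,0],[0,0,0,0,0,0]]
  ]
}}

```text
time_s: 11.55
eef_pos: [0.5279, -0.0664, 0.1695]
tcp_rot: [-0.622, 0.783, -0.0, 0.0]
force: [0.5, 0.3, 0.4]
grip_width: -0.0
```

```bash
python3 - <<'E'
from h import *
goal(loc(2,.07,-.035,.05),-12.9)
im=eyes.capture('side');a=cv2.resize(im[140:260,250:400],None,fx=5,fy=5,interpolation=cv2.INTER_CUBIC);cv2.imwrite('pics/s4.png',a)
E
```

```text
t 11.55 pos [ 0.5279 -0.0664  0.1695] F [0.54 0.35 0.39] shift [-0.0118 -0.0081  0.1195]
rot deg [-0.06  0.01 -0.2 ]
```

View pics/s4.png

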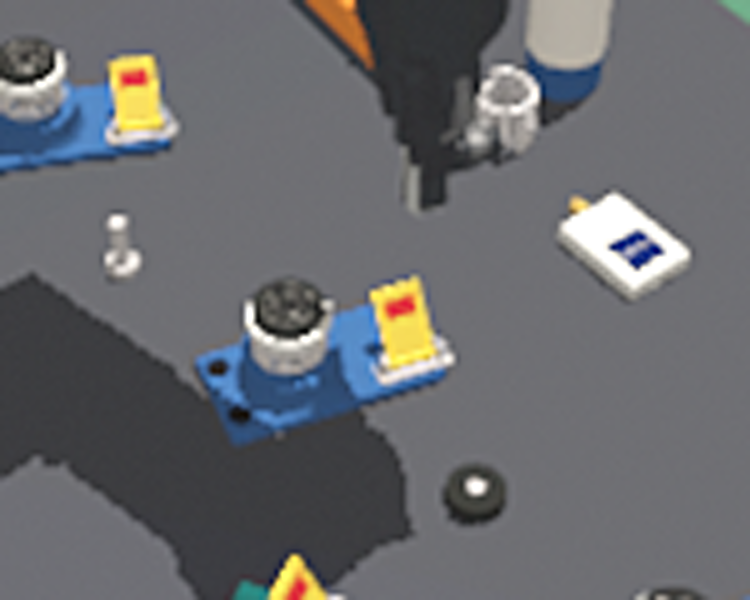

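The side view shows mount 2's tag standing at (405,320) in the crop, with the fingers above and behind it. Lowering behind the tag.

>>> {"op": "drive_tool", "data": {
  "steps": [
    [[0,-0.008,0.04,0,0,0],[0,0,0.05,0,0,0],[0,0,0.025,0,0,0],[0,0,0,0,0,0]]
  ]
}}

```text
time_s: 12.1
eef_pos: [0.5362, -0.0726, 0.0518]
tcp_rot: [-0.62, 0.784, -0.001, 0.001]
force: [0.8, -0.6, 1.0]
grip_width: 0.0002
```

```bash
python3 - <<'E'
from h import *
goal(loc(2,.07,-.02,.048),-12.9)
s=status.read_state();im=eyes.capture('wrist');cv2.imwrite('pics/w5.png',im)
print(proj('wrist',loc(2,.07,-.022,.015),s))
im=eyes.capture('side');a=cv2.resize(im[140:260,250:400],None,fx=5,fy=5,interpolation=cv2.INTER_CUBIC);cv2.imwrite('pics/s5.png',a)
E
```

```text
t 12.1 pos [ 0.5362 -0.0726  0.0518] F [ 0.81 -0.56  0.97] shift [-0.0309  0.0014  0.0038]
rot deg [-0.11  0.02 -0.41]
[272.37112661 234.37416476]
```

View pics/w5.png

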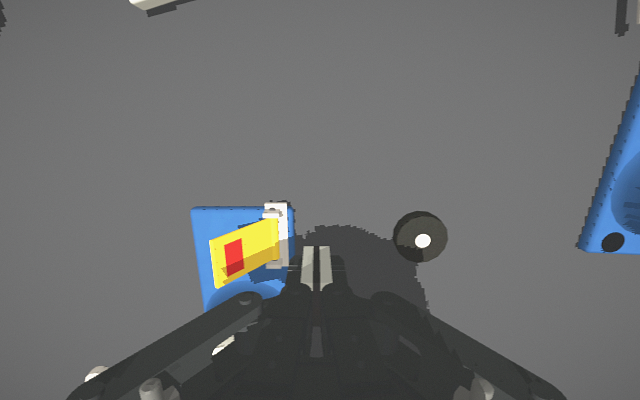

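View pics/s5.png

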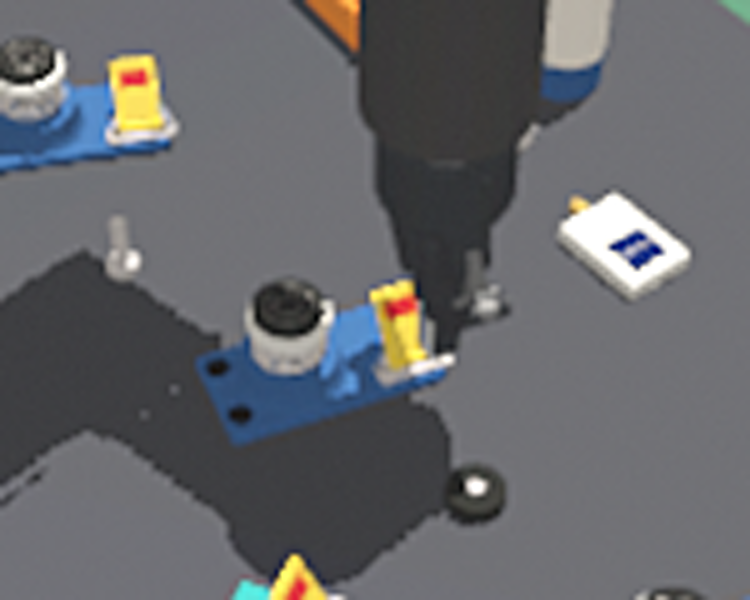

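```bash
python3 - <<'E'
from h import *
s=status.read_state()
f=lambda p:((proj('side',p)-[250,140])*5+2).round()
print('tcp',f(s['eef_pos']),'hinge',f(loc(2,.055,-.022,.015)),f(loc(2,.085,-.022,.015)),'edge',f(loc(2,.055,.001,.055)),f(loc(2,.085,.001,.055)), 'corner',f(loc(2,.088,-.035,.01)),f(loc(2,.088,.035,.01)))
E
```

```text
tcp [438. 348.] hinge [390. 367.] [435. 353.] edge [375. 296.] [421. 282.] corner [448. 372.] [402. 294.]
```

The projected TCP (438,348) and hinge match the picture: the fingertip is behind the tag. Closing in on it, then pushing along an arc.

>>> {"op": "drive_tool", "data": {
  "steps": [
    [[-0.015,0.001,0.003,0,0,0],[-0.012,0,0,0,0,0],[0,0,0,0,0,0]]
  ]
}}

```text
time_s: 12.58
eef_pos: [0.5457, -0.0438, 0.0543]
tcp_rot: [-0.621, 0.784, -0.003, 0.005]
force: [-0.8, 0.1, 0.0]
grip_width: -0.0
```

```bash
python3 - <<'E'
from h import *
goal(loc(2,.07,-.012,.048),-12.9)
E
```

```text
t 12.575 pos [ 0.5457 -0.0438  0.0543] F [-0.76  0.12  0.05] shift [-0.0088  0.0042  0.0063]
rot deg [-0.63  0.24 -0.39]
```

>>> {"op": "drive_tool", "data": {
  "steps": [
    [[-0.003,0.004,0.006,0,0,0],[-0.004,0,0.002,0,0,0],[0,0,0,0,0,0]]
  ]
}}

```text
time_s: 12.95
eef_pos: [0.5433, -0.0352, 0.0462]
tcp_rot: [-0.621, 0.784, -0.003, 0.005]
force: [0.3, 0.5, 0.8]
grip_width: 0.0001
```

```bash
python3 - <<'E'
from h import *
goal(loc(2,.07,-.007,.046),-12.9)
E
```

```text
t 12.95 pos [ 0.5433 -0.0352  0.0462] F [0.26 0.46 0.76] shift [-0.0059 -0.0002  0.0002]
rot deg [-0.66  0.26 -0.34]
```

>>> {"op": "drive_tool", "data": {
  "steps": [
    [[-0.004,0,0,0,0,0],[-0.004,0,0.001,0,0,0]]
  ]
}}

```text
time_s: 13.2
eef_pos: [0.5452, -0.0274, 0.0452]
tcp_rot: [-0.621, 0.784, -0.003, 0.005]
force: [-0.2, -0.2, -0.1]
grip_width: -0.0
```

>>> {"op": "drive_tool", "data": {
  "steps": [
    [[-0.004,0,0.002,0,0,0],[-0.004,0,0.003,0,0,0]]
  ]
}}

```text
time_s: 13.45
eef_pos: [0.5473, -0.0192, 0.04]
tcp_rot: [-0.621, 0.784, -0.003, 0.005]
force: [-0.1, -0.1, -0.2]
grip_width: 0.0001
```

```bash
python3 - <<'E'
from h import *
goal(loc(2,.07,.005,.036),-12.9)
s=status.read_state();im=eyes.capture('wrist');cv2.imwrite('pics/w6.png',im)
im=eyes.capture('side');a=cv2.resize(im[140:260,250:400],None,fx=5,fy=5,interpolation=cv2.INTER_CUBIC);cv2.imwrite('pics/s6.png',a)
E
```

```text
t 13.45 pos [ 0.5473 -0.0192  0.04  ] F [-0.12 -0.13 -0.21] shift [-0.0014  0.0001  0.004 ]
rot deg [-0.65  0.24 -0.38]
```

View pics/w6.png

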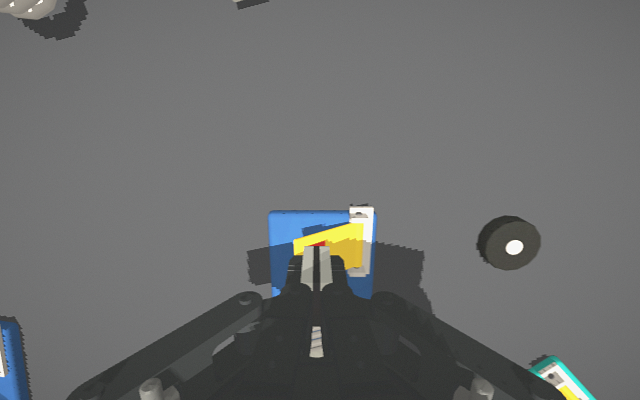

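View pics/s6.png

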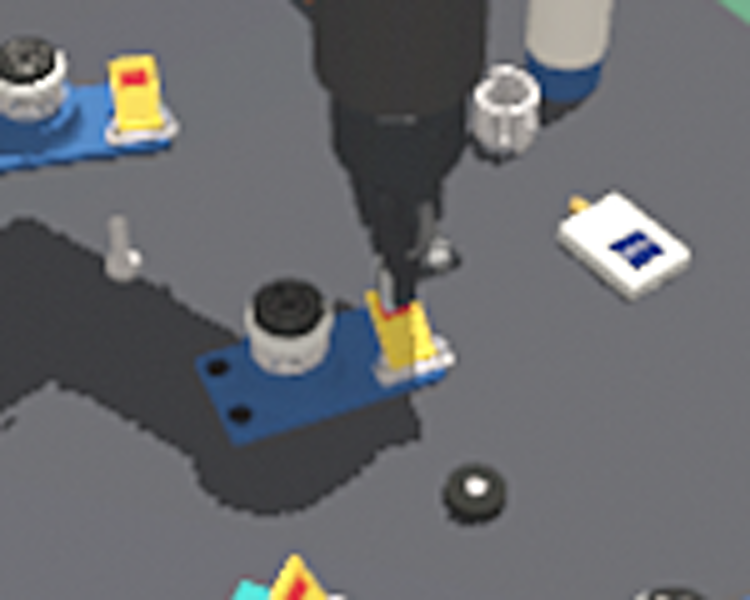

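The tip is on the tag's upper back face and the tag is leaning over. Continuing the arc downward.

>>> {"op": "drive_tool", "data": {
  "steps": [
    [[-0.002,0,0.003,0,0,0],[-0.002,0,0.003,0,0,0],[-0.001,0,0.004,0,0,0]]
  ]
}}

```text
time_s: 13.92
eef_pos: [0.5487, -0.0138, 0.0294]
tcp_rot: [-0.621, 0.784, -0.003, 0.005]
force: [0.1, -0.0, 0.0]
grip_width: 0.0001
```

>>> {"op": "drive_tool", "data": {
  "steps": [
    [[-0.001,0,0.004,0,0,0],[0,0,0.004,0,0,0]]
  ]
}}

```text
time_s: 14.18
eef_pos: [0.5492, -0.0126, 0.0208]
tcp_rot: [-0.621, 0.784, -0.003, 0.005]
force: [0.1, 0.0, 1.1]
grip_width: -0.0001
```

```bash
python3 - <<'E'
from h import *
goal(loc(2,.07,.010,.0165),-12.9)
E
```

```text
t 14.175 pos [ 0.5492 -0.0126  0.0208] F [0.06 0.02 1.09] shift [0.0004 0.0005 0.0043]
rot deg [-0.67  0.26 -0.36]
```

>>> {"op": "drive_tool", "data": {
  "steps": [
    [[0,0,0.003,0,0,0],[0,0,0,0,0,0]]
  ]
}}

```text
time_s: 14.42
eef_pos: [0.549, -0.0127, 0.0171]
tcp_rot: [-0.621, 0.784, -0.003, 0.005]
force: [-0.2, 0.1, 0.1]
grip_width: -0.0002
```

>>> {"op": "drive_tool", "data": {
  "steps": [
    [[0,0,0.002,0,0,0],[0,0,0,0,0,0]]
  ]
}}

```text
time_s: 14.68
eef_pos: [0.5492, -0.0127, 0.0166]
tcp_rot: [-0.621, 0.784, -0.003, 0.005]
force: [-0.9, 1.1, 3.5]
grip_width: -0.0
```

>>> {"op": "drive_tool", "data": {
  "steps": [
    [[0,0,0.002,0,0,0],[0,0,0,0,0,0]]
  ]
}}

```text
time_s: 14.92
eef_pos: [0.5492, -0.0127, 0.0167]
tcp_rot: [-0.621, 0.784, -0.004, 0.006]
force: [-0.3, -0.2, 0.5]
grip_width: 0.0001
```

>>> {"op": "drive_tool", "data": {
  "steps": [
    [[0,0,0.004,0,0,0]]
  ]
}}

```text
time_s: 15.05
eef_pos: [0.5498, -0.0128, 0.0151]
tcp_rot: [-0.622, 0.783, -0.004, 0.006]
force: [-15.3, 2.8, 50.6]
grip_width: 0.0001
```

>>> {"op": "drive_tool", "data": {
  "steps": [
    [[0,0,-0.005,0,0,0],[0,0,-0.02,0,0,0],[0,0,-0.05,0,0,0],[0.03,0.03,-0.04,0,0,0],[0.05,0.03,0,0,0,0]]
  ]
}}

```text
time_s: 15.68
eef_pos: [0.4728, -0.077, 0.1327]
tcp_rot: [-0.623, 0.782, -0.005, 0.006]
force: [1.1, -1.4, -0.6]
grip_width: -0.0004
```

>>> {"op": "drive_tool", "data": {
  "steps": [
    [[0,0.05,0,0,0,0],[0,0,0,0,0,0],[0,0,0,0,0,0]]
  ]
}}

```text
time_s: 16.05
eef_pos: [0.4205, -0.0682, 0.1327]
tcp_rot: [-0.621, 0.784, -0.005, 0.008]
force: [1.5, 0.4, 0.5]
grip_width: 0.0
```

```bash
python3 - <<'E'
from h import *
s=status.read_state();print(s['eef_pos'],s['force'])
im=eyes.capture('wrist');cv2.imwrite('pics/w7.png',im)
im=eyes.capture('side');a=cv2.resize(im[140:300,235:435],None,fx=3.7,fy=3.7,interpolation=cv2.INTER_CUBIC);cv2.imwrite('pics/s7.png',a)
im=eyes.capture('top');a=cv2.resize(im[160:235,220:420],None,fx=4,fy=4,interpolation=cv2.INTER_CUBIC);cv2.imwrite('pics/t7.png',a)
E
```

```text
[ 0.42050455 -0.06821182  0.13271586] [1.4692052  0.38846343 0.50326903]
```

View pics/w7.png

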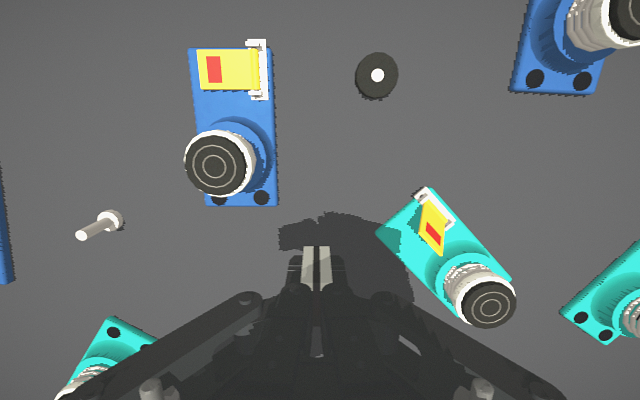

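View pics/s7.png

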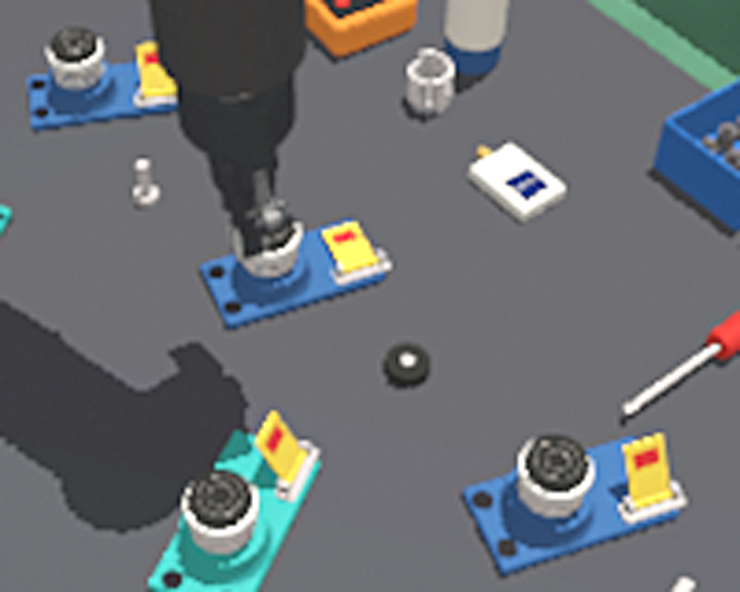

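View pics/t7.png

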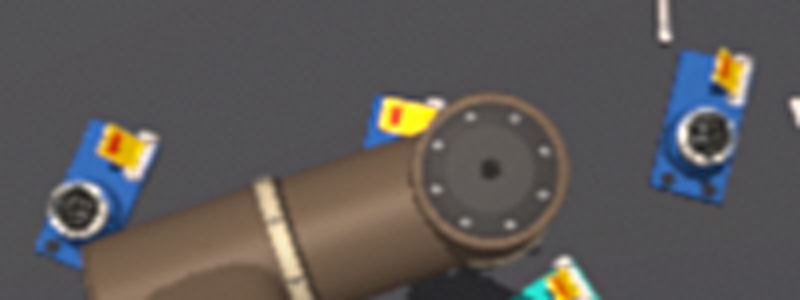

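```bash
python3 - <<'E'
from h import *
s=status.read_state();im=cv2.imread('pics/w7.png');hsv=cv2.cvtColor(im,cv2.COLOR_BGR2HSV)
m=cv2.inRange(hsv,(18,120,120),(35,255,255));m[:,300:]=0
x,y,w,h=cv2.boundingRect(m);print(x,y,w,h)
for th in (.7,.85,.95,1.05):
    a=np.pi/6+th;print(th,[proj('wrist',loc(2,xx,-.022+.046*np.sin(a),.015+.046*np.cos(a)),s).round(1).tolist() for xx in (.055,.085)])
print([proj('wrist',loc(2,*q),s).round(1).tolist() for q in ((-.05,-.035,.01),(.088,.035,.01),(0,0,.07))])
E
```

```text
197 48 63 42
0.7 [[195.6, 84.6], [190.5, 41.5]]
0.85 [[196.5, 85.4], [191.7, 43.5]]
0.95 [[197.9, 85.8], [193.2, 44.8]]
1.05 [[199.8, 86.3], [195.2, 46.0]]
[[277.2, 205.0], [183.6, 43.2], [213.4, 163.5]]
```

```bash
python3 - <<'E'
from workcell import finish_job
print(finish_job())
E
```

```text
the job is handed in; nothing more can be done
None
```

I pushed the yellow tag on the middle blue mount down flat and handed the job in at about 16 s. That mount, at about (0.478, -0.007), is the softest of the three.

| Blue mount | Position (x, y) | Stiffness from pressing |
|---|---|---|
| Left | (0.464, 0.282) | about 1.8 N/mm |
| Middle | (0.478, -0.007) | about 0.7 N/mm |
| Right | (0.515, -0.298) | about 1.6 N/mm |

**Tag:** The fingertip met resistance at 16.6 mm, where the tag's top should be when flat. The wrist and side pictures afterwards show it lying flat. Image geometry agrees to within 2–4 px, too coarse to prove the last few degrees.

**Everything else:** In the side and top pictures the other two tags are still standing and no blue mount appears to have moved. The bolt, spare pad and other bystanders that were in view stayed put. The multimeter, spray can and wrench were only partly in the last pictures, but no path went near them.

**Force spike:** My last confirming press read a brief 50 N at the wrist, more than I intended. It went through the fingertips only, not the arm or gripper body, and is below the 120 N wrist limit. I saw no shift of the mount afterwards.

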